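Reverse the ratchet and loosen the mould press bolt

ROBOT

A 6-joint arm with a two-finger parallel gripper is mounted at the origin on the work surface. World frame = base frame: x ahead of the robot, y to its left, z up, the work surface at z = 0. Lengths are in mm, angles in rad, forces in N, time in s.
With the tool pointing down it reaches from about 275 to 750 mm from the base axis. Payload 10.2 kg.
Tool frame: the origin (TCP) lies on the centre line of the jaws, within the pads' length; the fingertips stand 14 mm ahead of it and the grasp point (between the pads) lies 5 mm behind it; z points along the fingers, y is the direction in which the jaws open and shut (so a half turn about z gives the same grasp; the last joint's range is limited). The gripper opens to 88 mm and grips with 3 to 60 N. Pads are 18 mm wide; open, the fingers measure 123 mm over their backs; the gripper's body (75 mm by 187 mm) begins 45 mm behind the grasp point.
Start: joints at [-1.555, 0.313, 1.498, -0, 1.331, -0.223], TCP at [124.168, -510.111, 252.72] pointing down, gripper open.
Joint ranges: [-2.94, 2.94], [-0.97, 2.17], [0.19, 2.56], [-1.23, 4.37], [0.02, 3.11], [-2.88, 2.88]. Speed limits (rad/s): [2.39, 2.39, 3.01, 3.14, 3.14, 3.14].

INTERFACE

Orientations are given as [roll, pitch, yaw] about the fixed x, y, z axes, in that order (R = Rz(yaw) Ry(pitch) Rx(roll)).
In Python, from plant import env gives the robot as it stands. The module is installed in compiled form; this text tells all that it offers.
- The arm moves only by the tool apply_moves, never from a script. Its argument "rows" is a list of rows, each a list of 2 entries, a list of its own where there are three numbers: the shift along the world's x, y, z in mm, then the turn, a rotation vector about the world's x, y, z in rad. A call has 1 to 10 rows; each row is the pose to reach, as a shift and turn from the pose commanded when the call began; what a row does not reach only later rows make up. A row lasts 1/12 s, in which the tool goes at most 41.7 mm and 7.16 degrees, less where a joint would pass 70% of its speed; a pose out of reach is approached as far as the arm can. A call with a gripper value outside its range is refused whole. "hand" is the opening, from 0 (shut) to 1 (fully open), set as the call begins (left out, the last holds). The fingers move at their own pace and stop on an object; "force" is the grip in N (left out, the last holds). Time passes only in rows, so rows that repeat a pose let the fingers close. It gives the time, the measured TCP pose, the force and the opening at its end, in the units of the state.
- env.read_state(): the state, without advancing time (a new reading comes with each control period).
- env.camera(name): name is "scene" or "top" or "wrist"; returns (picture, depth): 480x640x3 uint8, red, green, blue; 480x640 float32, mm along the optical axis (not along the pixel's ray), 0 where there is no reading.
- env.camera_params(name): a dict with "vfov" (degrees; the focal length in pixels is half the picture's height over the tangent of half this angle, whatever the lens; pixels are square), "cx", "cy" (the principal point, pixels), "origin" and "attitude" of the camera in the world; the wrist camera has in their place "T_tool_cam" (4x4, takes a point from camera to tool coordinates, whose origin is the TCP and whose axes are the flange's). Camera axes: x right, y down, z forward; pixel columns grow to the right and rows downward; lengths in mm; the calibration is good to about 2 mm. The wrist camera is an equidistant fisheye: a pixel r from the principal point sees the ray r / f radians off the axis. A picture is of the moment at which its call begins: read the wrist's pose just before it. camera_params takes no time and is no camera call.
- env.sign_off(): hands the job in, once; it reports no verdict.
The state is a dict: "clock": time; "qpos": joint angles; "qvel": joint speeds; "joint_torque": joint torques, N m; "tool_pos": TCP position; "eef_rot": TCP orientation; "force": force on the tool from outside, world axes, zero at the start; "ft_torque": the same for the moment, N m; "width": opening from 0.0 (shut) to 1.0 (fully open).
Only numpy, scipy, OpenCV 4.12 (cv2) and the standard library are available. Lean on these libraries where they do the work, as an engineer would, in place of code of your own. Each camera call takes 0.05 s, during which the arm holds its last target.

TASK

The part in the rectangular mould has cured: loosen the bolt of its press with the ratchet that sits on it. The ratchet is still set to tighten, so first flip its direction lever fully over to the loosening side, then swing the handle anticlockwise (seen from above) until the bolt has turned at least 55 degrees. Leave the press with the round mould alone, and let go at the end.

Things in the scene. Friction and masses are not known exactly. Their poses are not given: they have to be found in the camera images.
- long_press: Fixed press with RECTANGULAR resin mould (124 x 70 x 30 mm) under a bridge; all below 68 mm except the ratchet on its bolt. Origin: on the bench, on the bolt's vertical axis; z up, x along the mould. The ratchet handle starts along this -x and turns about the bolt axis: black grip 20 mm wide, 85 to 170 mm from the axis, 67 to 85 mm above the bench; thinner steel neck to the head (54 mm across).
- long_press_selector (a joint): Ratchet direction lever, rad: 0 tighten, 0.9 loosen (stops). Pivot on the handle's line, 34 mm from bolt axis; points along the handle. Its end is an upright tab 8 mm thick, 14 long, 84 to 112 mm above the bench; centre in long_press's frame (-66, +16) mm at 0, (-66, -16) at 0.9 (handle at start). Push the tab to -y, 1 to 2 N; stays where left; over 4 N also turns the handle.
- long_press_bolt (a joint): Hex bolt under the ratchet, rad: 0 tight (start), grows anticlockwise from above, max 1.5. With the lever on loosen the handle, swung anticlockwise, takes it along after up to 0.1 rad of play (about 8 N at mid grip); with the lever on tighten the handle turns freely (2 N) and the bolt stays: then swing back before flipping. Handle and bolt stay where left; handle travel 1.5 rad.
- round_press: The other fixed press, to be left alone: same base plate (130 x 130 mm), bridge, ratchet and lever, handle also along its own -x, but with a ROUND mould, 100 mm across and 30 mm high. Origin: on the bench, on its bolt's axis; z up.

How it is judged:
By the outcome, as a careful person would: the job done as asked, in the order asked, and still so for the second after the job is handed in, with the robot touching nothing.
It also fails if it takes over 51 s, if anything falls off the work surface, if the arm or the gripper's body presses on something with over 40 N, if the wrist force passes 120 N, or if a joint passes its speed limit or range.

## Working session

There is one attempt and no reset: what is moved stays moved. The work goes in short steps, Python scripts to look and compute and a tool call to move; the robot and the scene stay as the last step left them, time stands still between calls to the robot, and variables do not carry over. Pictures are saved under pics/ and viewed, and the job is handed in when it is done.

Besides the shell and the picture viewer there is one more tool, called after "Emit:" in YAML: its name, and indented under it one key for each argument. apply_moves: Moves the arm, as the interface text tells. Its arguments: {"type":"object","properties":{"rows":{"type":"array"},"hand":{"type":"number"},"force":{"type":"number"}},"required":["rows"]}

```bash
mkdir -p pics; ls
python3 - <<'E'
from plant import env
import cv2,numpy as np
for n in ["scene","top"]:
    p,d=env.camera(n); cv2.imwrite(f"pics/{n}0.png",p[:,:,::-1]); np.savez(f"{n}0.npz",p=p,d=d)
    print(n,env.camera_params(n))
print(env.read_state())
E
```

```text
pics
scene {'vfov': 51.118851640113746, 'cx': 323.5980018847242, 'cy': 233.70717046448448, 'origin': array([832.68332697, 316.69964152, 609.13517099]), 'attitude': array([-2.509827  ,  0.01317297,  2.49490786])}
top {'vfov': 50.0460636739005, 'cx': 315.6962883814361, 'cy': 235.8463634707587, 'origin': array([537.70384874, -16.09013194, 766.14990888]), 'attitude': array([-3.02267513,  0.00308561, -1.55235491])}
{'clock': 0.1, 'qpos': array([-1.55541718e+00,  3.13376592e-01,  1.49835354e+00, -8.74300086e-06,
        1.33100369e+00, -2.23396045e-01]), 'qvel': array([-0.00032201, -0.00305662, -0.00168311,  0.00030253, -0.00154706,
        0.00133149]), 'joint_torque': array([ 3.53115895e-03, -4.02803564e+01, -2.52644527e+01,  6.96007605e-02,
        3.42516694e-02, -6.39876862e-05]), 'tool_pos': array([ 124.15417822, -509.89758702,  252.23007363]), 'eef_rot': array([-3.14047797e+00, -2.44536263e-04,  2.38777140e-01]), 'force': array([ 0.16404483, -0.08458753, -0.45172536]), 'ft_torque': array([ 0.06471242,  0.07140611, -0.0057944 ]), 'width': 0.9988829111100939}
```

View pics/top0.png

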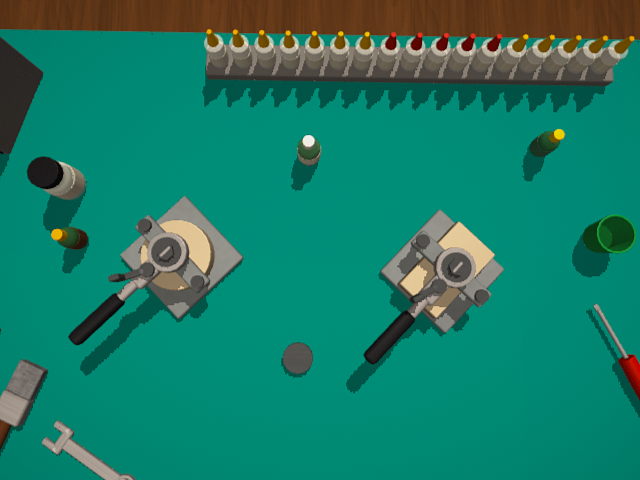

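View pics/scene0.png

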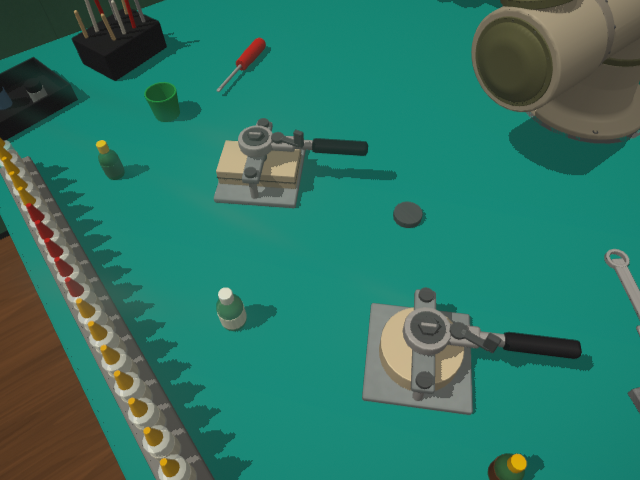

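```bash
cat > h.py <<'E'
import numpy as np,cv2
from scipy.spatial.transform import Rotation as Ro
from plant import env
def cam(n):
    c=env.camera_params(n); f=240/np.tan(np.radians(c['vfov']/2))
    return c,f,Ro.from_euler('xyz',c['attitude']).as_matrix()
def plane(n,u,v,z):
    c,f,R=cam(n); r=R@np.array([(u-c['cx'])/f,(v-c['cy'])/f,1]); return c['origin']+r*(z-c['origin'][2])/r[2]
def proj(n,P):
    c,f,R=cam(n); q=R.T@(np.array(P)-c['origin']); return [c['cx']+f*q[0]/q[2],c['cy']+f*q[1]/q[2]]
def pt(n,u,v,d):
    c,f,R=cam(n); return c['origin']+R@np.array([(u-c['cx'])/f,(v-c['cy'])/f,1])*d
E
python3 - <<'E'
from h import *
z=np.load('top0.npz');p,d=z['p'],z['d']
cv2.imwrite('pics/topc.png',cv2.resize(p[200:370,350:520,::-1],None,fx=3.5,fy=3.5,interpolation=cv2.INTER_CUBIC))
s=np.load('scene0.npz')['p'];cv2.imwrite('pics/scenec.png',cv2.resize(s[105:215,200:380,::-1],None,fx=4,fy=4,interpolation=cv2.INTER_CUBIC))
# grip mask
hsv=cv2.cvtColor(p,cv2.COLOR_RGB2HSV)
m=((p.max(2)<45)).astype(np.uint8); m[:,:350]=0;m[:,430:]=0;m[:290]=0
n,l,st,ce=cv2.connectedComponentsWithStats(m);i=1+np.argmax(st[1:,4]);print(st[i],ce[i])
ys,xs=np.nonzero(l==i);box=cv2.boxPoints(cv2.minAreaRect(np.c_[xs,ys].astype(np.float32)))
for b in box: print(b,plane('top',*b,80).round(1))
print('gripc',plane('top',*ce[i],82).round(1))
for uv in [(456,266)]: print(plane('top',*uv,85),d[uv[1],uv[0]],pt('top',*uv,d[uv[1],uv[0]]))
for uv in [(310,430),(300,357)]: print(pt('top',*uv,d[uv[1],uv[0]]))
E
```

```text
[364 311  51  53 897] [388.36231884 337.86733556]
[361.6603 355.1497] [463.7 -75.4  80. ]
[404.791   308.93826] [ 524.5 -131.9   80. ]
[415.94302 319.34683] [ 511.2 -146.6   80. ]
[372.81235 365.55826] [450.6 -90.1  80. ]
gripc [ 486.7 -110.    82. ]
[ 582.19676182 -198.94210731   85.        ] 671.2589 [ 581.58281041 -196.41895876   94.39909126]
[348.01720087  -9.02732038  -1.12309975]
[452.07861869   7.20738617  12.27615842]
```

View pics/topc.png

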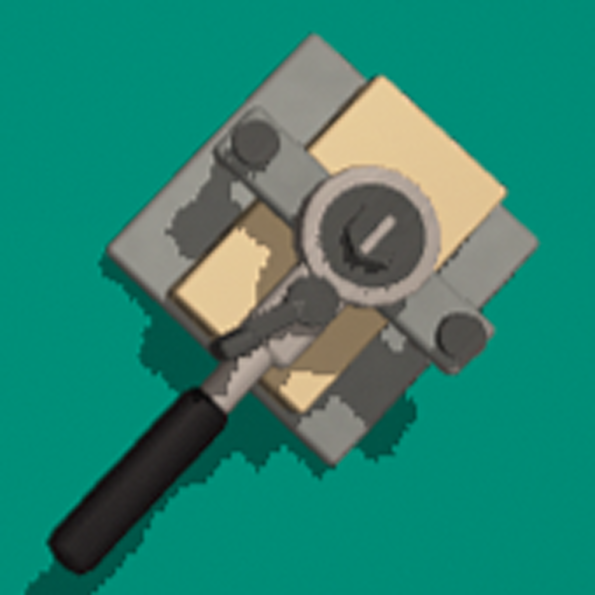

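View pics/scenec.png

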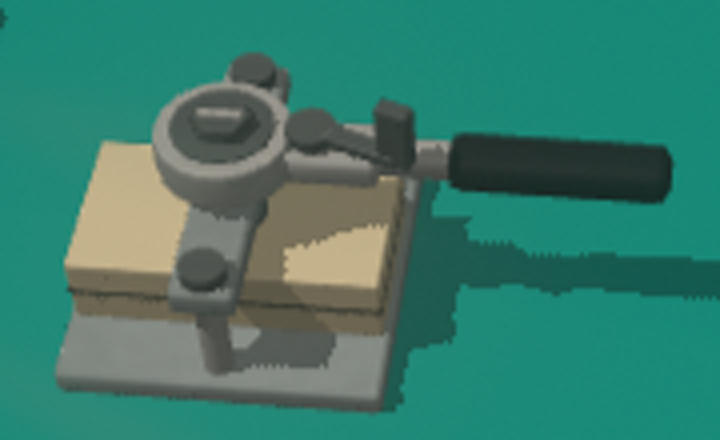

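```bash
cat >> h.py <<'E'
def tri(uv1,uv2):
    A=[];B=[]
    for n,uv in (('top',uv1),('scene',uv2)):
        c,f,R=cam(n); r=R@np.array([(uv[0]-c['cx'])/f,(uv[1]-c['cy'])/f,1]); r/=np.linalg.norm(r)
        M=np.eye(3)-np.outer(r,r);A.append(M);B.append(M@c['origin'])
    P=np.linalg.lstsq(np.vstack(A),np.hstack(B),rcond=None)[0]
    return P.round(1),np.round(proj('top',P),1),np.round(proj('scene',P),1)
E
python3 - <<'E'
from h import *
c=lambda u,v:(u/3.5+350,v/3.5+200); s=lambda u,v:(u/4+200,v/4+105)
print('tab',tri(c(220,343),s(394,106)))
print('cap',tri(c(378,236),s(220,120)))
print('bolts',tri(c(255,143),s(253,64)),tri(c(464,335),s(205,268)))
print('pivot',tri(c(312,298),s(311,130)))
B=np.array([582,-197]);a=np.radians(-42.8);x=np.array([np.cos(a),np.sin(a)]);y=np.array([-x[1],x[0]])
for q,z in [((-66,16),112),((-66,-16),112),((-170,0),76),((-85,0),85),((0,0),95)]:
    w=B+q[0]*x+q[1]*y; t=proj('top',[*w,z]);u=proj('scene',[*w,z])
    print(q,w.round(1),((t[0]-350)*3.5,(t[1]-200)*3.5),((u[0]-200)*4,(u[1]-105)*4))
E
```

```text
tab (array([ 540.6, -136.5,  120.2]), array([413.9, 296.7]), array([300. , 131.6]))
cap (array([ 580.1, -200.3,   89.8]), array([458. , 267.4]), array([255., 135.]))
bolts (array([ 601.6, -134.4,  174.9]), array([420.7, 243.5]), array([260.2, 120.5])) (array([ 549.6, -292.3,  -88.9]), array([484.6, 293.1]), array([254.1, 172.3]))
pivot (array([ 556.2, -175.1,   89.7]), array([439. , 285.3]), array([277.6, 137.5]))
(-66, 16) [ 544.4 -140.4] (np.float64(230.17907792944868), np.float64(328.0625867998201)) (np.float64(386.0510718887067), np.float64(122.54938998333955))
(-66, -16) [ 522.7 -163.9] (np.float64(295.820513220412), np.float64(390.11720195929007)) (np.float64(397.5159250790805), np.float64(62.606517891393935))
(-170, 0) [457.3 -81.5] (np.float64(55.89123708071136), np.float64(559.5090170682271)) (np.float64(672.7206572692821), np.float64(181.61507700934726))
(-85, 0) [ 519.6 -139.2] (np.float64(213.64054287345124), np.float64(395.1937528452669)) (np.float64(446.2353477359736), np.float64(150.15105764251257))
(0, 0) [ 582. -197.] (np.float64(372.97718346706694), np.float64(229.81206321424858)) (np.float64(218.6084049214994), np.float64(116.56075193404604))
```

Emit:
apply_moves:
  rows:
    - [[29, 26, 0], [0, 0, 0.05]]
    - [[58, 52, 0], [0, 0, 0.1]]
    - [[87, 78, 0], [0, 0, 0.15]]
    - [[116, 104, 0], [0, 0, 0.2]]
    - [[145, 130, 0], [0, 0, 0.25]]
    - [[174, 155, 0], [0, 0, 0.3]]
    - [[203, 181, 0], [0, 0, 0.35]]
    - [[232, 206, 0], [0, 0, 0.4]]
    - [[261, 232, 0], [0, 0, 0.45]]
    - [[290, 258, 0], [0, 0, 0.5]]
  hand: 0
  force: 20

```text
clock: 0.93
tool_pos: [415.2, -250.5, 252.6]
eef_rot: [-3.141, 0.0, 0.741]
force: [0.3, -0.8, 0.6]
width: 0.268
```

Emit:
apply_moves:
  rows:
    - [[29, 26, 0], [0, 0, 0.02]]
    - [[58, 52, 0], [0, 0, 0.04]]
    - [[87, 78, 0], [0, 0, 0.06]]
    - [[116, 104, 0], [0, 0, 0.08]]
    - [[146, 129, -20], [0, 0, 0.08]]
    - [[146, 129, -50], [0, 0, 0.08]]
    - [[146, 129, -75], [0, 0, 0.08]]
    - [[146, 129, -90], [0, 0, 0.08]]
    - [[146, 129, -90], [0, 0, 0.08]]

```text
clock: 1.68
tool_pos: [558.8, -122.3, 159.1]
eef_rot: [-3.135, 0.002, 0.819]
force: [0.2, -0.3, -0.6]
width: 0.006
```

Run:
```python
from h import *
print(env.read_state())
p,d=env.camera('top');cv2.imwrite('pics/t1.png',p[:,:,::-1])
p,d=env.camera('scene');cv2.imwrite('pics/s1.png',cv2.resize(p[60:260,150:420,::-1],None,fx=2.9,fy=2.9))
p,d=env.camera('wrist');cv2.imwrite('pics/w1.png',p[:,:,::-1])
```

```text
{'clock': 1.6833, 'qpos': array([-4.20150919e-01,  5.03702036e-01,  1.47295237e+00, -6.08070224e-06,
        1.17182161e+00,  3.31471403e-01]), 'qvel': array([-0.0064511 , -0.05151607, -0.06579675,  0.00069047,  0.06323887,
        0.00077288]), 'joint_torque': array([ 3.49027812e-01, -4.71616673e+01, -2.36982518e+01,  8.32625641e-02,
       -5.63018806e-01,  3.68685651e-03]), 'tool_pos': array([ 558.77510167, -122.25777463,  159.05322081]), 'eef_rot': array([-3.13508580e+00,  2.24534957e-03,  8.19183692e-01]), 'force': array([ 0.20713472, -0.29701786, -0.5989456 ]), 'ft_torque': array([-0.02547332,  0.03107606, -0.00714557]), 'width': 0.006368839864364747}
```

View pics/s1.png

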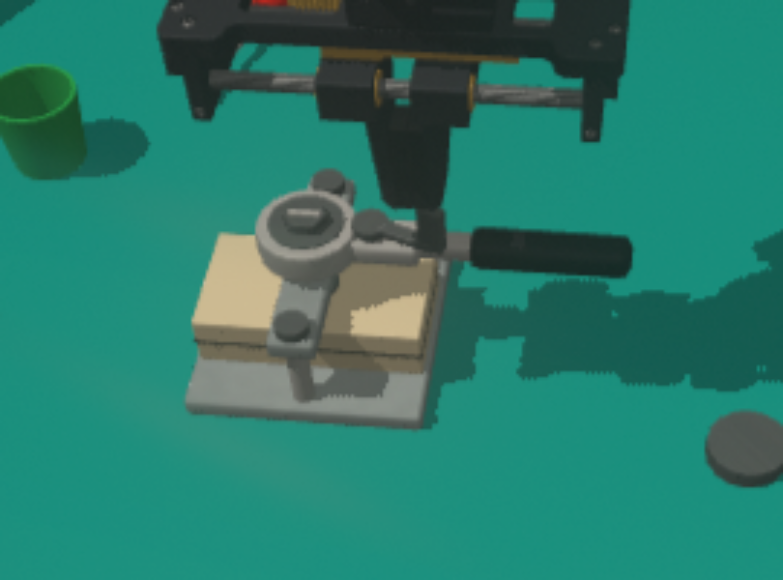

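View pics/w1.png

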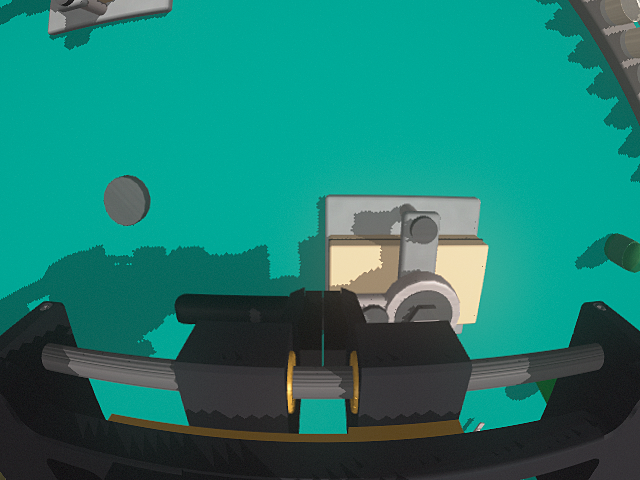

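Emit:
apply_moves:
  rows:
    - [[1, 0, -20], [0, 0, 0]]
    - [[2, 0, -38], [0, 0, 0]]
    - [[2, 0, -48], [0, 0, 0]]
    - [[2, 0, -54], [0, 0, 0]]
    - [[2, 0, -54], [0, 0, 0]]
    - [[2, 0, -54], [0, 0, 0]]

```text
clock: 2.33
tool_pos: [562.5, -123.4, 109.6]
eef_rot: [3.14, -0.0, 0.819]
force: [1.0, -0.1, 0.7]
width: 0.003
```

Run:
```python
from h import *
p,d=env.camera('scene');cv2.imwrite('pics/s2.png',cv2.resize(p[90:200,200:360,::-1],None,fx=4.5,fy=4.5))
p,d=env.camera('top');cv2.imwrite('pics/t2.png',cv2.resize(p[200:370,350:520,::-1],None,fx=3.5,fy=3.5))
```

```text
(no output)
```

View pics/s2.png

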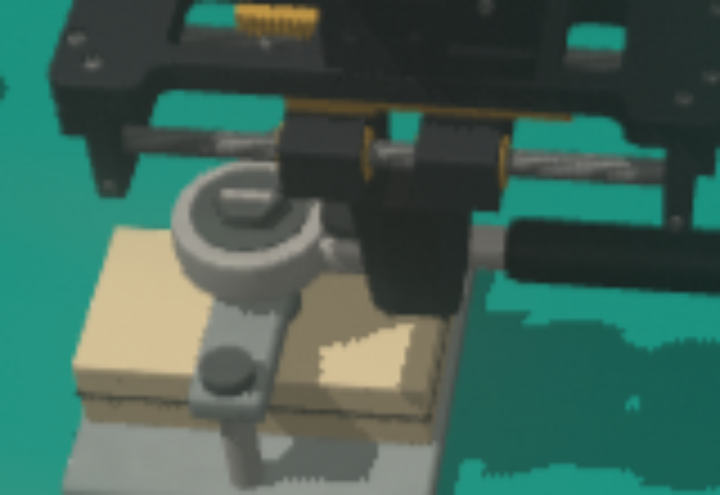

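View pics/t2.png

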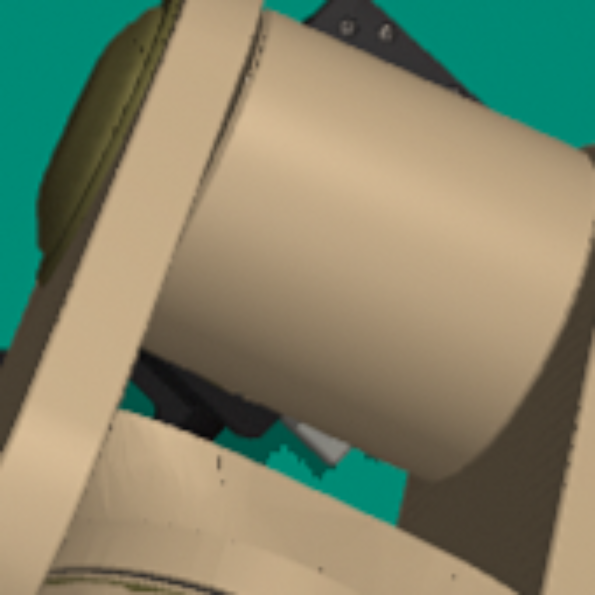

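Emit:
apply_moves:
  rows:
    - [[-2, -2, 0], [0, 0, 0]]
    - [[-5, -5.4, 0], [0, 0, 0]]
    - [[-8, -8.6, 0], [0, 0, 0]]
    - [[-10, -10.7, 0], [0, 0, 0]]
    - [[-12, -12.9, 0], [0, 0, 0]]
    - [[-14, -15, 0], [0, 0, 0]]
    - [[-16, -17.1, 0], [0, 0, 0]]
    - [[-16, -17.1, 0], [0, 0, 0]]

```text
clock: 3.1
tool_pos: [545.9, -140.6, 108.7]
eef_rot: [-3.142, 0.0, 0.818]
force: [1.0, -0.5, -0.1]
width: 0.005
```

Emit:
apply_moves:
  rows:
    - [[-1, -1.1, 0], [0, 0, 0]]
    - [[-2, -2.1, 0], [0, 0, 0]]
    - [[-3, -3.2, 0], [0, 0, 0]]
    - [[-4, -4.3, 0], [0, 0, 0]]
    - [[-5, -5.4, 0], [0, 0, 0]]
    - [[-6, -6.4, 0], [0, 0, 0]]
    - [[-7, -7.5, 0], [0, 0, 0]]
    - [[-8, -8.6, 0], [0, 0, 0]]
    - [[-9, -9.6, 0], [0, 0, 0]]
    - [[-9, -9.6, 0], [0, 0, 0]]

```text
clock: 3.93
tool_pos: [537.1, -150.0, 108.7]
eef_rot: [3.141, 0.0, 0.819]
force: [-0.3, 0.0, -1.5]
width: 0.004
```

Run:
```python
from h import *
p,d=env.camera('scene');cv2.imwrite('pics/s3.png',cv2.resize(p[90:200,200:360,::-1],None,fx=4.5,fy=4.5))
```

```text
(no output)
```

View pics/s3.png

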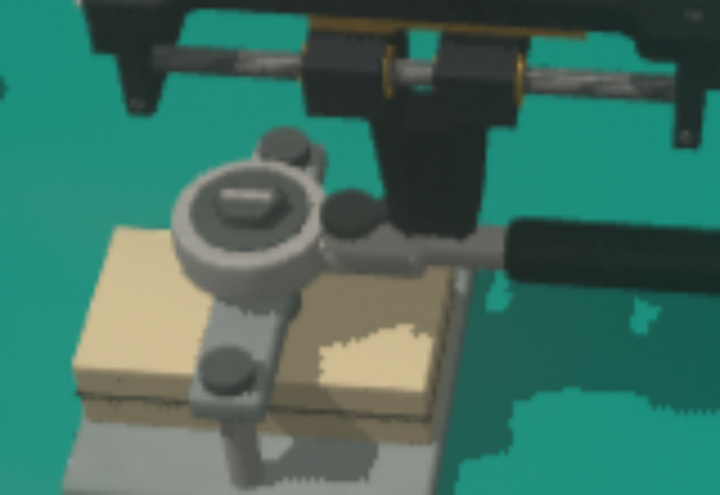

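Emit:
apply_moves:
  rows:
    - [[-1, -1.1, 0], [0, 0, 0]]
    - [[-2, -2.1, 0], [0, 0, 0]]
    - [[-3, -3.2, 0], [0, 0, 0]]
    - [[-3, -3.2, 0], [0, 0, 0]]

```text
clock: 4.32
tool_pos: [534.2, -153.3, 108.8]
eef_rot: [3.141, -0.0, 0.819]
force: [0.8, 0.0, 0.0]
width: 0.007
```

Emit:
apply_moves:
  rows:
    - [[-0.7, -0.7, 0], [0, 0, 0]]
    - [[-1.4, -1.5, 0], [0, 0, 0]]
    - [[-1.4, -1.5, 0], [0, 0, 0]]
    - [[-1.4, -1.5, 0], [0, 0, 0]]

```text
clock: 4.65
tool_pos: [532.7, -154.6, 108.7]
eef_rot: [-3.142, 0.0, 0.819]
force: [0.7, 0.3, 0.3]
width: 0.004
```

Run:
```python
from h import *
for i in range(3):print(env.read_state()['force'],env.read_state()['ft_torque'])
p,d=env.camera('scene');cv2.imwrite('pics/s4.png',cv2.resize(p[90:200,200:360,::-1],None,fx=4.5,fy=4.5))
```

```text
[0.69186364 0.32692266 0.2930172 ] [ 0.01117082 -0.15878979  0.05965617]
[0.69186364 0.32692266 0.2930172 ] [ 0.01117082 -0.15878979  0.05965617]
[0.69186364 0.32692266 0.2930172 ] [ 0.01117082 -0.15878979  0.05965617]
```

View pics/s4.png

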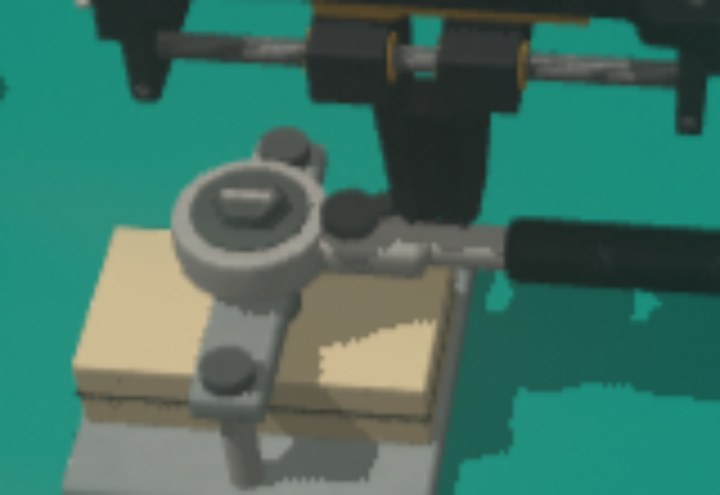

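Emit:
apply_moves:
  rows:
    - [[-0.7, -0.7, 0], [0, 0, 0]]
    - [[-1.4, -1.5, 0], [0, 0, 0]]
    - [[-1.4, -1.5, 0], [0, 0, 0]]

```text
clock: 4.95
tool_pos: [531.6, -155.9, 108.7]
eef_rot: [3.141, -0.001, 0.819]
force: [4.4, 2.4, -0.8]
width: 0.004
```

Emit:
apply_moves:
  rows:
    - [[-0.7, -0.7, 0], [0, 0, 0]]
    - [[-1.4, -1.5, 0], [0, 0, 0]]
    - [[-1.4, -1.5, 0], [0, 0, 0]]

```text
clock: 5.2
tool_pos: [530.4, -157.6, 108.8]
eef_rot: [3.14, -0.001, 0.819]
force: [5.1, 1.9, -1.3]
width: 0.008
```

Run:
```python
from h import *
s=env.read_state();print(s['force'],s['ft_torque'])
p,d=env.camera('scene');cv2.imwrite('pics/s5.png',cv2.resize(p[90:200,200:380,::-1],None,fx=4.4,fy=4.4))
p,d=env.camera('wrist');cv2.imwrite('pics/w5.png',p[:,:,::-1])
```

```text
[ 5.06472614  1.88061806 -1.33061059] [ 0.17177863 -0.93153817  0.00817539]
```

View pics/s5.png

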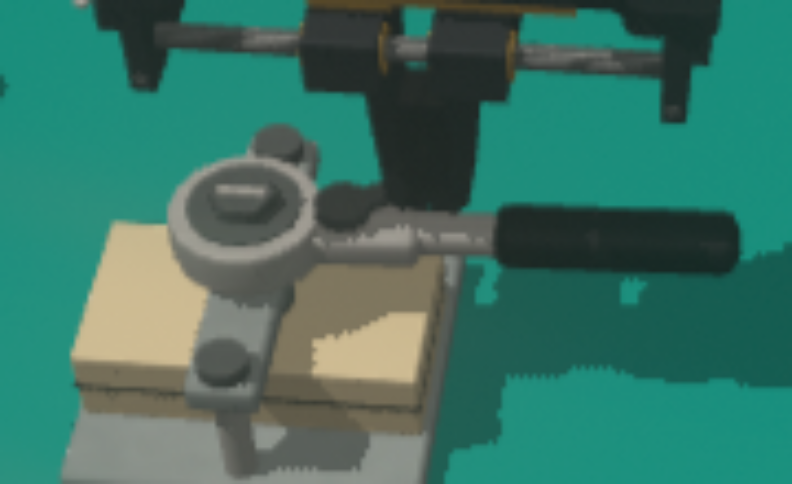

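View pics/w5.png

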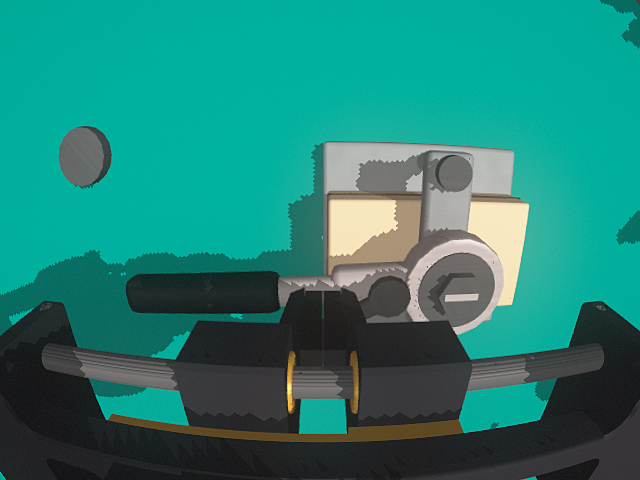

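Emit:
apply_moves:
  rows:
    - [[5, 5.4, 0], [0, 0, 0]]
    - [[14, 15, 0], [0, 0, 0]]
    - [[18, 20, 20], [0, 0, 0]]
    - [[18, 20, 50], [0, 0, 0]]
    - [[10, 35, 70], [0, 0, 0]]
    - [[-5, 55, 70], [0, 0, 0]]
    - [[-21, 73, 70], [0, 0, 0]]
    - [[-21, 73, 70], [0, 0, 0]]

```text
clock: 5.97
tool_pos: [507.3, -81.3, 178.9]
eef_rot: [-3.14, 0.001, 0.821]
force: [0.4, 0.4, -0.2]
width: 0.008
```

Run:
```python
from h import *
print(env.read_state())
p,d=env.camera('scene');cv2.imwrite('pics/s6.png',cv2.resize(p[90:200,200:380,::-1],None,fx=4.4,fy=4.4))
p,d=env.camera('wrist');cv2.imwrite('pics/w6.png',p[:,:,::-1])
```

```text
{'clock': 5.9667, 'qpos': array([-3.87198375e-01,  3.60277639e-01,  1.63488040e+00,  6.08430923e-05,
        1.14848139e+00,  3.62229514e-01]), 'qvel': array([-0.03694578,  0.05239591, -0.08426645, -0.00651739,  0.00161345,
       -0.03217405]), 'joint_torque': array([ -0.12726154, -41.95729136, -22.79260576,   0.06105854,
        -0.20827456,   0.23315015]), 'tool_pos': array([507.30562338, -81.25898764, 178.94156817]), 'eef_rot': array([-3.13965905e+00,  6.73445183e-04,  8.21344094e-01]), 'force': array([ 0.40213832,  0.39313967, -0.21611396]), 'ft_torque': array([-0.02048295, -0.03326641,  0.00888058]), 'width': 0.0077449335395527496}
```

View pics/s6.png

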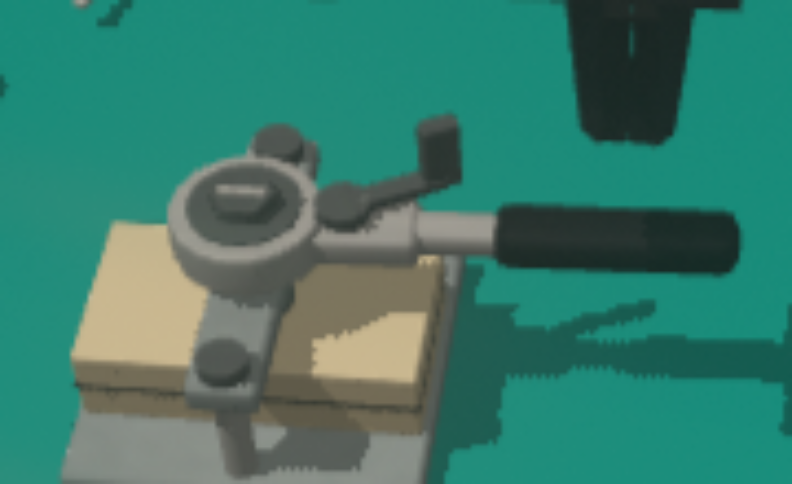

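View pics/w6.png

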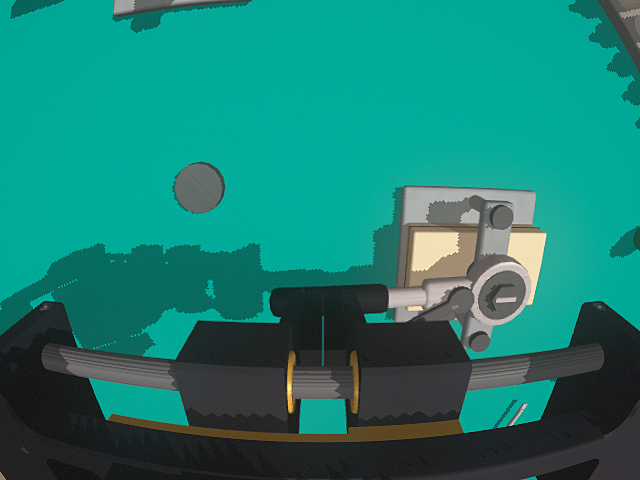

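Run:
```python
from h import *
a=np.radians(-43);x=np.array([np.cos(a),np.sin(a)]);y=np.array([-x[1],x[0]]);B=np.array([580.5,-199])
p=[plane('scene',298.5,131.5,112),plane('scene',200+437/4.4,90+122/4.4,112)]
for q in p: w=q[:2]-B;print(q,w@x,w@y)
p,d=env.camera('top');cv2.imwrite('pics/t6.png',cv2.resize(p[200:370,350:520,::-1],None,fx=3.5,fy=3.5,interpolation=cv2.INTER_CUBIC))
```

```text
[ 537.18868636 -145.71766525  112.        ] -68.01435447067453 9.4299878740529
[ 519.05129281 -169.18630949  112.        ] -65.27362749998906 -20.10356462231251
```

View pics/t6.png

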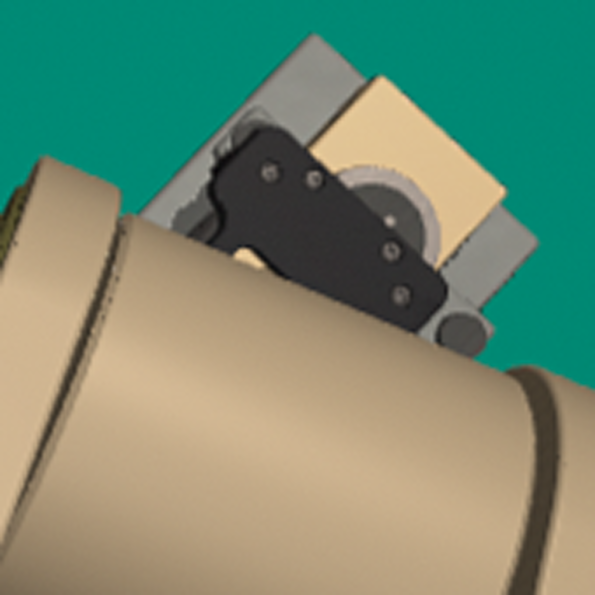

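Emit:
apply_moves:
  rows:
    - [[-20, 24, 10], [0, 0, 0]]
    - [[-45, 52, 25], [0, 0, 0]]
    - [[-70, 80, 40], [0, 0, 0]]
    - [[-95, 108, 55], [0, 0, 0]]
    - [[-117, 136, 60], [0, 0, 0]]
    - [[-117, 141, 60], [0, 0, 0]]

```text
clock: 6.62
tool_pos: [390.2, 58.9, 240.1]
eef_rot: [3.141, -0.001, 0.821]
force: [0.9, -0.7, -0.4]
width: 0.004
```

Run:
```python
from h import *
p,d=env.camera('top');cv2.imwrite('pics/t7.png',cv2.resize(p[200:370,350:520,::-1],None,fx=3.5,fy=3.5,interpolation=cv2.INTER_CUBIC))
```

```text
(no output)
```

View pics/t7.png

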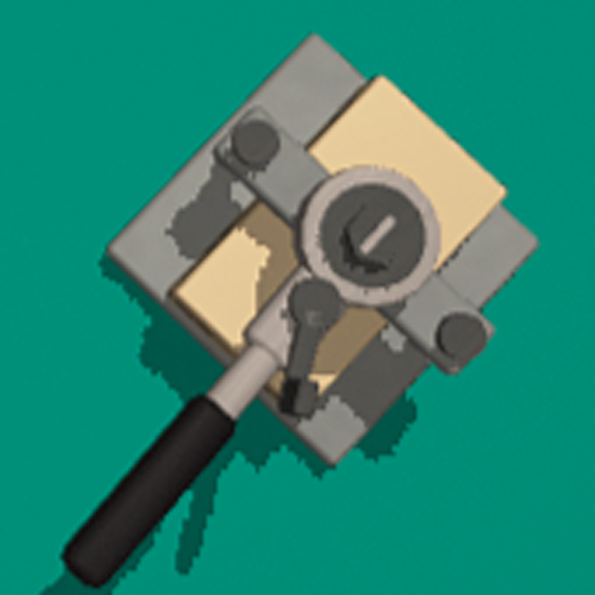

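Run:
```python
from h import *
p,d=env.camera('top');np.savez('top7.npz',p=p,d=d)
q=np.load('top0.npz')['p']
f=lambda p:cv2.resize(cv2.convertScaleAbs(p[275:325,400:450,::-1],alpha=1.8,beta=10),None,fx=8,fy=8,interpolation=cv2.INTER_CUBIC)
cv2.imwrite('pics/cmp.png',np.hstack([f(q),f(p)]))
B=np.array([580.5,-199])
def grip(p):
    m=((p.max(2)<45)).astype(np.uint8); m[:,:350]=0;m[:,418:]=0;m[:300]=0
    n,l,st,ce=cv2.connectedComponentsWithStats(m);i=1+np.argmax(st[1:,4])
    ys,xs=np.nonzero(l==i);r=cv2.fitLine(np.c_[xs,ys].astype(np.float32),cv2.DIST_L2,0,.01,.01).ravel()
    w=plane('top',*ce[i],80)[:2]; A=plane('top',*(ce[i]+20*r[:2]),80)[:2]-plane('top',*(ce[i]-20*r[:2]),80)[:2]
    print(ce[i],w,np.degrees(np.arctan2(*(w-B)[::-1])),'line',np.degrees(np.arctan2(A[1],A[0]))%180)
grip(q);grip(p)
```

```text
[388.36231884 337.86733556] [ 486.5389827 -110.2969892] 136.64881076331687 line 136.9678705713529
[391.58609272 340.7406181 ] [ 482.91022288 -114.52861658] 139.12131743737095 line 139.4396220558536
```

View pics/cmp.png

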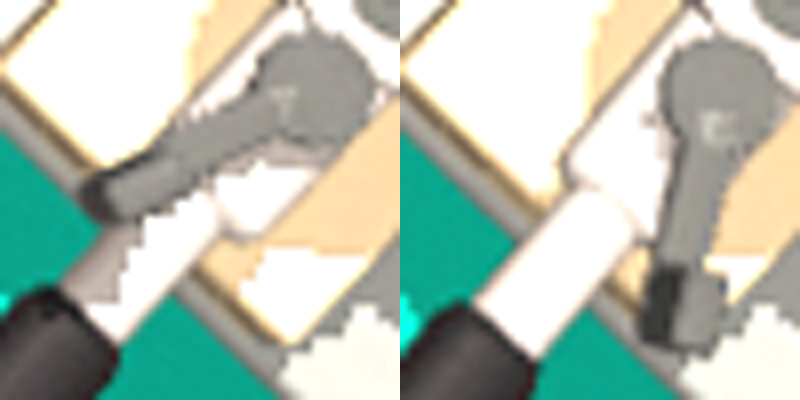

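Run:
```python
from h import *
B=np.array([580.5,-199])
for h,t in ((-43,(417.1,298.5)),(-43+2.5,(437.9,313.5))):
    a=np.radians(h);x=np.array([np.cos(a),np.sin(a)]);y=np.array([-x[1],x[0]])
    w=plane('top',*t,112)[:2]-B;print(w@x,w@y, np.arctan2(w@y,-(w@x)-34))
```

```text
-69.5455871297729 12.985952576673972 0.3502680944791251
-65.87344867099333 -15.65282281541161 -0.4564965339055215
```

Emit:
apply_moves:
  rows:
    - [[25, -32, -10], [0, 0, 0.01]]
    - [[50, -64, -25], [0, 0, 0.02]]
    - [[75, -96, -40], [0, 0, 0.03]]
    - [[100, -127, -55], [0, 0, 0.04]]
    - [[117, -149, -75], [0, 0, 0.04]]
    - [[117, -149, -105], [0, 0, 0.04]]
    - [[117, -149, -135], [0, 0, 0.04]]
    - [[117, -149, -150], [0, 0, 0.04]]
    - [[117, -149, -154], [0, 0, 0.04]]
    - [[117, -149, -154], [0, 0, 0.04]]

```text
clock: 7.55
tool_pos: [509.0, -93.6, 83.3]
eef_rot: [-3.139, 0.001, 0.858]
force: [0.2, -0.2, -0.2]
width: 0.005
```

Run:
```python
from h import *
s=env.read_state();P=s['tool_pos'];print(P,s['eef_rot'])
B=np.array([580.5,-199])
def F(th,off): 
    t=np.radians(th);return B+127*np.array([np.cos(t),np.sin(t)])-off*np.array([-np.sin(t),np.cos(t)])
for th in list(range(139,216,4)): print(th,(F(th,18.5)).round(1),round(np.radians(th-90),3))
p,d=env.camera('scene');cv2.imwrite('pics/s8.png',cv2.resize(p[70:230,200:400,::-1],None,fx=3.7,fy=3.7))
```

```text
[508.96151791 -93.60965385  83.25491317] [-3.13913007e+00  9.33816310e-04  8.57530753e-01]
139 [ 496.8 -101.7] 0.855
143 [ 490.2 -107.8] 0.925
147 [ 484.1 -114.3] 0.995
151 [ 478.4 -121.2] 1.065
155 [ 473.2 -128.6] 1.134
159 [ 468.6 -136.2] 1.204
163 [ 464.5 -144.2] 1.274
167 [ 460.9 -152.4] 1.344
171 [ 458.  -160.9] 1.414
175 [ 455.6 -169.5] 1.484
179 [ 453.8 -178.3] 1.553
183 [ 452.7 -187.2] 1.623
187 [ 452.2 -196.1] 1.693
191 [ 452.3 -205.1] 1.763
195 [ 453. -214.] 1.833
199 [ 454.4 -222.9] 1.902
203 [ 456.4 -231.6] 1.972
207 [ 458.9 -240.2] 2.042
211 [ 462.1 -248.6] 2.112
215 [ 465.9 -256.7] 2.182
```

View pics/s8.png

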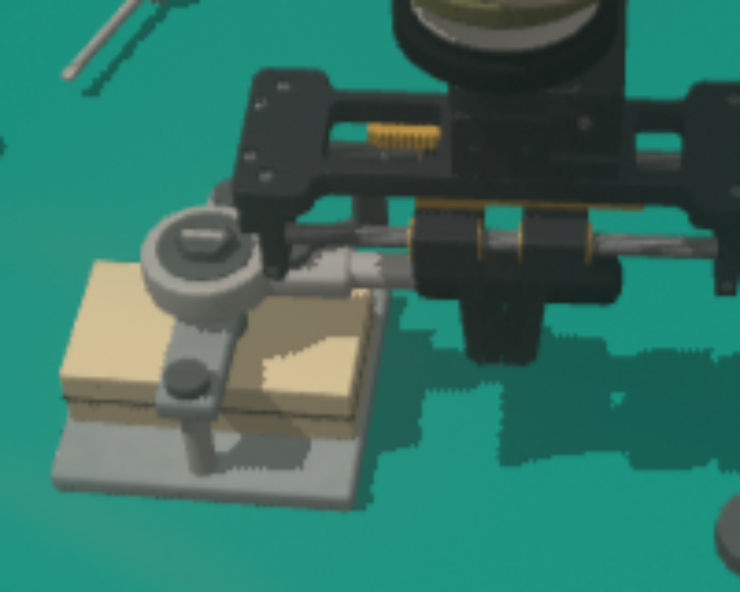

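Run:
```python
from h import *
s=env.read_state();print(s['tool_pos'],s['eef_rot'],s['force'])
```

```text
[509.46091247 -93.54587213  84.56238551] [-3.14136828e+00  2.06293712e-04  8.57881251e-01] [-0.66208557  0.06847181 -0.00701218]
```

Emit:
apply_moves:
  rows:
    - [[-6, -4, 0], [0, 0, 0]]
    - [[-12.5, -8, 0], [0, 0, 0]]
    - [[-16, -11, 0], [0, 0, 0.03]]
    - [[-19.3, -14.3, 0], [0, 0, 0.067]]
    - [[-22.5, -17.5, 0], [0, 0, 0.1]]
    - [[-25.4, -20.8, 0], [0, 0, 0.137]]
    - [[-28.5, -24, 0], [0, 0, 0.17]]
    - [[-31.1, -27.7, 0], [0, 0, 0.207]]
    - [[-33.8, -31.3, 0], [0, 0, 0.24]]
    - [[-36.3, -35.1, 0], [0, 0, 0.276]]

```text
clock: 8.43
tool_pos: [472.9, -127.4, 85.7]
eef_rot: [3.139, -0.002, 1.136]
force: [4.0, 6.7, 0.1]
width: 0.005
```

Run:
```python
from h import *
s=env.read_state();print(s['tool_pos'],s['eef_rot'],s['force'],s['ft_torque'])
p,d=env.camera('scene');cv2.imwrite('pics/s9.png',cv2.resize(p[70:230,200:400,::-1],None,fx=3.7,fy=3.7))
s=env.read_state();print(s['tool_pos'],s['eef_rot'],s['force'],s['ft_torque'])
```

```text
[ 472.86469837 -127.4037976    85.74534786] [ 3.13936842e+00 -1.70153794e-03  1.13605636e+00] [3.96795532 6.68573771 0.10390466] [ 1.07999259 -0.77868096  0.06911622]
[ 472.54476812 -127.87979237   85.72770347] [ 3.13959608e+00 -1.42454151e-03  1.13832489e+00] [ 2.86440368  5.17529322 -0.95156076] [ 0.74735234 -0.56127992  0.04089948]
```

View pics/s9.png

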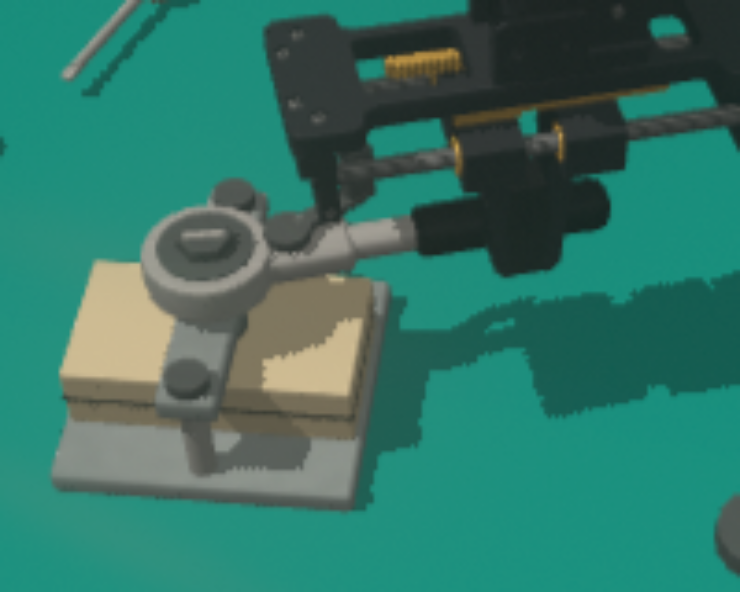

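Emit:
apply_moves:
  rows:
    - [[-3.3, -5.3, 0], [0, 0, 0.049]]
    - [[-6.2, -10.7, 0], [0, 0, 0.098]]
    - [[-8.9, -16.2, 0], [0, 0, 0.147]]
    - [[-11.5, -21.8, 0], [0, 0, 0.195]]
    - [[-13.6, -27.6, 0], [0, 0, 0.244]]
    - [[-15.5, -33.5, 0], [0, 0, 0.293]]
    - [[-17.2, -39.6, 0], [0, 0, 0.342]]
    - [[-18.6, -45.7, 0], [0, 0, 0.391]]
    - [[-19.7, -52, 0], [0, 0, 0.44]]
    - [[-20.5, -58.6, 0], [0, 0, 0.489]]

```text
clock: 9.32
tool_pos: [451.6, -185.7, 85.7]
eef_rot: [3.141, -0.001, 1.626]
force: [0.1, 7.9, 4.2]
width: 0.003
```

Run:
```python
from h import *
s=env.read_state();print(s['tool_pos'],s['eef_rot'],s['force'],s['ft_torque'],s['qpos'])
p,d=env.camera('scene');cv2.imwrite('pics/s10.png',cv2.resize(p[70:230,200:400,::-1],None,fx=3.7,fy=3.7))
```

```text
[ 451.57271119 -185.73086349   85.6657846 ] [ 3.14122020e+00 -1.47042076e-03  1.62592569e+00] [0.0721112  7.8677663  4.17091362] [ 1.17897235 -0.14349307 -0.02762053] [-6.31381520e-01  4.42420050e-01  1.80183232e+00  1.75609189e-03
  8.97984976e-01 -6.87605422e-01]
```

View pics/s10.png

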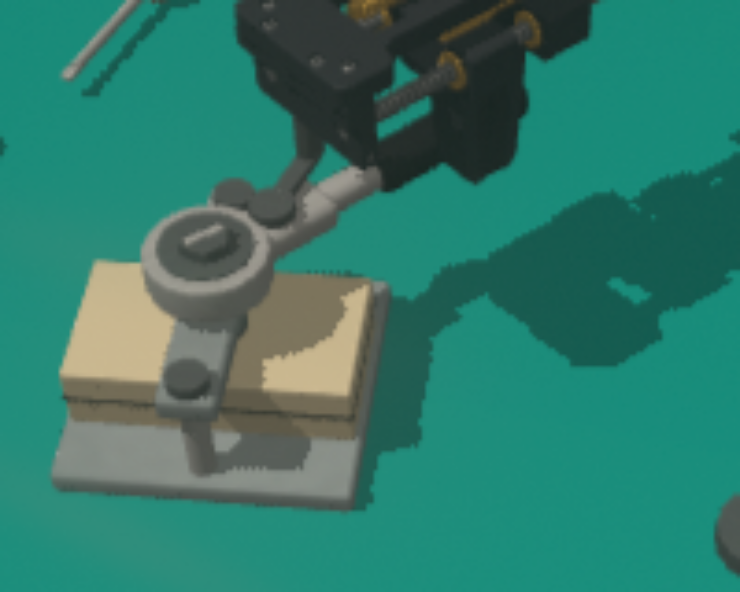

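Emit:
apply_moves:
  rows:
    - [[-0.4, -6.7, 0], [0, 0, 0.052]]
    - [[-0.5, -13.4, 0], [0, 0, 0.105]]
    - [[-0.3, -20.1, 0], [0, 0, 0.157]]
    - [[0.3, -26.8, 0], [0, 0, 0.21]]
    - [[1.3, -33.5, 0], [0, 0, 0.262]]
    - [[2.6, -40.1, 0], [0, 0, 0.314]]
    - [[4.3, -46.6, 0], [0, 0, 0.367]]
    - [[6.2, -53, 0], [0, 0, 0.419]]
    - [[7.8, -57.2, 0], [0, 0, 0.454]]
    - [[7.8, -57.2, 0], [0, 0, 0.454]]

```text
clock: 10.2
tool_pos: [458.9, -243.7, 85.5]
eef_rot: [-3.141, -0.001, 2.079]
force: [-3.9, 2.6, 0.3]
width: 0.005
```

Emit:
apply_moves:
  rows:
    - [[-3, 5, 0], [0, 0, 0]]
    - [[-8, 14, 0], [0, 0, 0]]
    - [[-14, 25, 5], [0, 0, 0]]
    - [[-20, 36, 30], [0, 0, 0]]
    - [[-30, 55, 60], [0, 0, 0]]
    - [[-45, 80, 85], [0, 0, 0]]
    - [[-60, 105, 105], [0, 0, 0]]
    - [[-75, 135, 115], [0, 0, 0]]
    - [[-90, 165, 120], [0, 0, 0]]
    - [[-90, 185, 120], [0, 0, 0]]

```text
clock: 11.03
tool_pos: [367.9, -56.5, 206.1]
eef_rot: [3.14, 0.003, 2.078]
force: [0.3, -0.6, -0.7]
width: 0.004
```

Run:
```python
from h import *
print(env.read_state()['force'])
p,d=env.camera('top');cv2.imwrite('pics/t11.png',p[:,:,::-1])
q=np.load('top0.npz')['p']
f=lambda p:cv2.resize(cv2.convertScaleAbs(p[230:310,410:490,::-1],alpha=1.8,beta=10),None,fx=5,fy=5,interpolation=cv2.INTER_CUBIC)
cv2.imwrite('pics/cmp2.png',np.hstack([f(q),f(p)]))
m=((p.max(2)<45)).astype(np.uint8); m[:,:410]=0;m[:,:][:,560:]=0;m[:300]=0
n,l,st,ce=cv2.connectedComponentsWithStats(m);i=1+np.argmax(st[1:,4]);print(st[i])
ys,xs=np.nonzero(l==i);r=cv2.fitLine(np.c_[xs,ys].astype(np.float32),cv2.DIST_L2,0,.01,.01).ravel()
A=plane('top',*(ce[i]+20*r[:2]),80)[:2]-plane('top',*(ce[i]-20*r[:2]),80)[:2]
w=plane('top',*ce[i],80)[:2]-[580.5,-199]
print(w,np.degrees(np.arctan2(w[1],w[0]))%360,np.degrees(np.arctan2(A[1],A[0]))%180+180)
```

```text
[ 0.29285286 -0.63501144 -0.67110376]
[480 325  41  62 966]
[-113.99441985  -56.77399973] 206.4752291223078 207.04989556433958
```

View pics/t11.png

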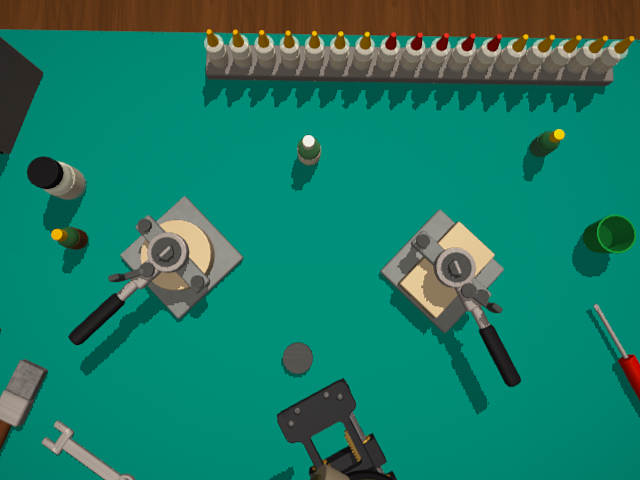

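View pics/cmp2.png

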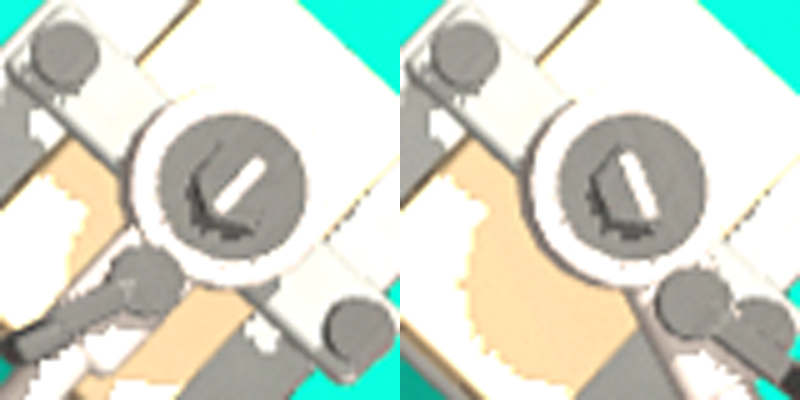

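Run:
```python
from plant import env
print(env.read_state()['clock'],env.sign_off())
```

```text
the job is handed in; nothing more can be done
11.0833 None
```

The rectangular mould's press is loosened and the job is handed in, at about 11 s on the clock. I pushed the ratchet's direction lever fully over first, then swung the handle anticlockwise with closed fingers. After that I backed off and parked the arm clear of both presses.

- **Lever:** the top view, taken after the push and before the swing, put it at about −0.456 rad from the handle line, against an expected stop of −0.45. My pixel estimates of how far the tab moved were rougher: 28.6 mm in the top view and 29.5 mm in the scene view, against 32 mm expected. I put that down to where I picked the tab in the first picture.
- **Handle during the flip:** the push reached about 5.4 N at the lever's stop, over the 4 N limit, so the handle turned about 2.5°. This seems to have happened only once the lever was at its stop, so I did not swing it back.
- **Bolt:** the handle ended 70° from its start. The slot in the bolt head turned about 64°, which fits 70° less the play and is above the 55° asked for.
- **Swing force:** about 8 N sideways at the ends of the first two swing calls, and under 10 N at any reading.
- **Round press:** it looks unchanged in the last top view, and the wrist force at the end was only noise.

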